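# Check the equipment cases and set out the meters

## Task

Lift the lids of all three cases and leave them standing open, so that you see what is in each before taking anything out. Then lay every handheld meter you found (there may be one or two) fully on the sloped rest, side by side, flat on its back with the display facing up and the display end uphill, roughly in line with the slope; leave a mains adapter in its case. Finally shut all three lids, and leave the mug, the screwdriver and the weight where they are.

Things in the scene. Friction and masses are not known exactly. Their poses are not given: they have to be found in the camera images.
- case1: one of three identical grey plastic equipment cases fixed to the bench, outer 124 (x) x 112 (y) x 46 mm high without lid, walls and floor 5 mm; may hold a meter, an adapter or nothing. Origin: centre of its underside; x points from its front (knob side, towards the robot) to its hinge side, z up. Inside, black foam ledges 10 mm high and 24 mm wide run along x against both side walls, leaving a 54 mm wide, 114 mm long pocket in which the contents lie, on the 5 mm floor
- lid1 (a joint): hinge of the lid of case1, rad: 0 shut, 1.57 upright, stop at 1.9. A stiff friction hinge: the lid stays where it is left, and about 2 N at the knob swings it. Lid plate 124 x 112 x 8 mm, mass 0.15 kg
- lid1_handle (a point): grip point of the round black knob on the lid of case1: knob head 28 mm across and 16 mm high, this point at its middle. With the lid shut it lies 32 mm before the case centre (case -x), 89 mm above the case's underside, 94 mm before and 43 mm above the hinge; the lid's top face is 35 mm below it. It moves with the lid: its z axis points out of the lid's outer face
- lid1_hinge (a point): middle of the hinge line of lid1, on the case's far top edge, 46 mm above the bench; the hinge axis runs along the case's y
- case2: one of three identical grey plastic equipment cases fixed to the bench, outer 124 (x) x 112 (y) x 46 mm high without lid, walls and floor 5 mm; may hold a meter, an adapter or nothing. Origin: centre of its underside; x points from its front (knob side, towards the robot) to its hinge side, z up. Inside, black foam ledges 10 mm high and 24 mm wide run along x against both side walls, leaving a 54 mm wide, 114 mm long pocket in which the contents lie, on the 5 mm floor
- lid2 (a joint): hinge of the lid of case2, rad: 0 shut, 1.57 upright, stop at 1.9. A stiff friction hinge: the lid stays where it is left, and about 2 N at the knob swings it. Lid plate 124 x 112 x 8 mm, mass 0.15 kg
- lid2_handle (a point): grip point of the round black knob on the lid of case2: knob head 28 mm across and 16 mm high, this point at its middle. With the lid shut it lies 32 mm before the case centre (case -x), 89 mm above the case's underside, 94 mm before and 43 mm above the hinge; the lid's top face is 35 mm below it. It moves with the lid: its z axis points out of the lid's outer face
- lid2_hinge (a point): middle of the hinge line of lid2, on the case's far top edge, 46 mm above the bench; the hinge axis runs along the case's y
- case3: one of three identical grey plastic equipment cases fixed to the bench, outer 124 (x) x 112 (y) x 46 mm high without lid, walls and floor 5 mm; may hold a meter, an adapter or nothing. Origin: centre of its underside; x points from its front (knob side, towards the robot) to its hinge side, z up. Inside, black foam ledges 10 mm high and 24 mm wide run along x against both side walls, leaving a 54 mm wide, 114 mm long pocket in which the contents lie, on the 5 mm floor
- lid3 (a joint): hinge of the lid of case3, rad: 0 shut, 1.57 upright, stop at 1.9. A stiff friction hinge: the lid stays where it is left, and about 2 N at the knob swings it. Lid plate 124 x 112 x 8 mm, mass 0.15 kg
- lid3_handle (a point): grip point of the round black knob on the lid of case3: knob head 28 mm across and 16 mm high, this point at its middle. With the lid shut it lies 32 mm before the case centre (case -x), 89 mm above the case's underside, 94 mm before and 43 mm above the hinge; the lid's top face is 35 mm below it. It moves with the lid: its z axis points out of the lid's outer face
- lid3_hinge (a point): middle of the hinge line of lid3, on the case's far top edge, 46 mm above the bench; the hinge axis runs along the case's y
- meter1: handheld meter, dark grey slab 100 (x) x 40 (y) x 26 (z) mm, about 0.15 to 0.3 kg, with a pale display at its +x end and a round dial, both on its +z face. Lies display up in a case, its display end towards the hinge. Origin: centre of its underside. May be absent (None all along)
- meter1_head (a point): middle of the display end of meter1, 50 mm along x from its origin, 13 mm up
- meter2: handheld meter, dark grey slab 100 (x) x 40 (y) x 26 (z) mm, about 0.15 to 0.3 kg, with a pale display at its +x end and a round dial, both on its +z face. Lies display up in a case, its display end towards the hinge. Origin: centre of its underside. May be absent (None all along)
- meter2_head (a point): middle of the display end of meter2, 50 mm along x from its origin, 13 mm up
- adapter: black mains adapter, a block 72 (x) x 46 (y) x 32 mm with two metal prongs, no display; lies in a case and is to stay there. Origin: centre of its underside. May be absent
- stand: aluminium sloped rest on dark legs, fixed to the bench. Origin: at bench level, 50 mm in front (-x) of the point below the middle of its plate; x points from its low front edge (towards the robot) to its high back edge
- rest: the sloping plate of the rest, 150 (x, uphill) x 200 (y) mm, sloped 20 degrees, low edge towards the robot. Origin: middle of its upper face, 75 mm above the bench; x uphill along the face, y across, z square to the face. A lip along the low edge and a cheek along each side, all 6 mm thick, stand 14 mm above the face; clear face from x = -69 to +75 mm and y = -94 to +94 mm
- mug: white mug, 76 mm wide, 90 mm high, bystander. Origin: centre of its underside
- driver: screwdriver lying on the bench, bystander
- weight: steel check weight, 54 mm wide, 82 mm high, bystander. Origin: centre of its underside
Mind the look-alikes: they are no part of the job. Leave any brown look-alike of the case1 alone. What is shaped like the case2 but brown is not meant.

How it is judged:
By the outcome, as a careful person would: the job done as asked, in the order asked, and still so for the second after the job is handed in, with the robot touching nothing.
Of meter1, meter2, adapter only 2 to 3 are there at a start; the rules pass over those that are not, and their reading is None.
At some moment in a run one of meter1, meter2, adapter may be knocked a few centimetres aside while the robot is not near it.
Once in a run the grip may slacken for a moment while it holds something.
It also fails if it takes over 200 s, if anything falls off the work surface, if the arm or the gripper's body presses on something with over 40 N, if the wrist force passes 120 N, or if a joint passes its speed limit or range.

## Robot

A 7-joint arm with a two-finger parallel gripper is mounted at the origin on the work surface. World frame = base frame: x ahead of the robot, y to its left, z up, the work surface at z = 0. Lengths are in m, angles in rad, forces in N, time in s.
With the tool pointing down it reaches from about 0.425 to 0.825 m from the base axis. Payload 3.6 kg.
Tool frame: the origin (TCP) lies at the very end of the fingers, on their centre line; the grasp point (between the pads) lies 19 mm behind it; z points along the fingers, x is the direction in which the jaws open and shut, and the axes are right-handed (so a half turn about z gives the same grasp; the last joint's range is limited). The gripper opens to 85 mm and grips with 20 to 120 N. Pads are 22 mm wide; open, the fingers measure 114 mm over their backs; the gripper's body (76 mm by 85 mm) begins 54 mm behind the grasp point. The pads swing forward as they close: fully open they stand 13 mm farther back than shut.
Start: joints at [-1.369, 0.615, -0.013, 1.423, 0.008, 1.103, -0.04], TCP at [0.147, 0.633, 0.231] pointing down, gripper open.
Joint ranges: [-3.12, 3.12], [-0.3, 2.06], [-1.34, 1.32], [0.26, 2.42], [-1.36, 4.5], [0.01, 1.98], [-2.84, 2.84]. Speed limits (rad/s): [2.79, 2.79, 3.14, 3.14, 3.14, 3.14, 3.14].

## Interface

Orientations are given as a unit quaternion [w, x, y, z].
In Python, from plant import ctrl gives the robot as it stands. Calls block until the motion is done:
- ctrl.goto(position, orientation): joint-space move of the TCP to a pose.
- ctrl.movel(position, orientation=None, vel=0.15, force_limit=None): straight line of the TCP; orientation=None keeps the orientation; vel is the mean speed in m/s. With force_limit (N) it stops when the force on the tool has changed by that much, and returns True; else False.
- ctrl.move_joints(angles): joint-space move.
- ctrl.command_gripper(opening): finger opening in m; the grip force is fixed at half the most; returns when the fingers have stopped.
- ctrl.hold(seconds).
- ctrl.inverse_kinematics(position, orientation): joint angles nearest the present ones, or None.
- ctrl.observe(): the state.
- ctrl.snapshot(name): name is "scene" or "top" or "wrist"; returns the picture (400x640x3 uint8, red, green, blue); there is no depth.
- ctrl.camera_info(name): a dict with "vertical_fov" (degrees; the focal length in pixels is half the picture's height over the tangent of half this angle, whatever the lens; pixels are square), "cx", "cy" (the principal point, pixels), "R" (3x3) and "t" (3): a world point X has camera coordinates R X + t. Camera axes: x right, y down, z forward; pixel columns grow to the right and rows downward; lengths in m; the calibration is good to about 2 mm. A picture is of the moment at which its call begins: read the wrist's pose just before it. camera_info takes no time and is no camera call; for the wrist camera it gives the pose at the moment of the call.
A pose or a line that the arm cannot do raises ctrl.PlanningError and nothing moves.
- ctrl.job_done(): hands the job in, once; it reports no verdict.
The state is a dict: "time_s": time; "joint_positions": joint angles; "joint_vel": joint speeds; "joint_torque": joint torques, N m; "tool_pos": TCP position; "tcp_rot": TCP orientation; "ft_force": force on the tool from outside, world axes, zero at the start; "wrist_torque": the same for the moment, N m; "width": finger opening in m.
Only numpy, scipy, OpenCV 4.12 (cv2) and the standard library are available. Lean on these libraries where they do the work, as an engineer would, in place of code of your own. Each camera call takes 0.05 s, during which the arm holds its last target.

## Working session

There is one attempt and no reset: what is moved stays moved. The work goes in short steps, each a Python script; the robot and the scene stay as the last script left them, time stands still between calls to the robot, and variables do not carry over. Pictures are saved under pics/ and viewed, and the job is handed in when it is done.

```bash
ls; mkdir -p pics
python3 - <<'E'
from plant import ctrl
import cv2
o=ctrl.observe(); print(o)
for n in ("scene","top","wrist"):
    ci=ctrl.camera_info(n); print(n,ci)
    im=ctrl.snapshot(n); cv2.imwrite(f"pics/a_{n}.png",im[:,:,::-1])
E
```

```text
pics
{'time_s': 0.0, 'joint_positions': array([-1.36849131,  0.61596009, -0.01264069,  1.42487977,  0.00809268,
        1.10338161, -0.04034341]), 'joint_vel': array([-4.12609727e-04, -5.29060876e-04,  2.16827502e-05,  1.04079927e-05,
        3.98497403e-04,  1.25444494e-03, -4.17161317e-04]), 'joint_torque': array([-1.34493475e-04, -4.69217706e+01,  2.59248912e-01, -1.71037459e+01,
        1.00161979e-02,  9.54216812e-03, -7.86497907e-07]), 'tool_pos': array([0.14723437, 0.63233395, 0.23011787]), 'tcp_rot': array([ 0.00080823,  0.78315896,  0.62182022, -0.00100483]), 'ft_force': array([-0.72285019, -1.16854787,  0.09309753]), 'wrist_torque': array([-0.04739706, -0.02952574,  0.01860114]), 'width': 0.08542016051664293}
scene {'vertical_fov': 42.37192101796833, 'cx': 320.828192269887, 'cy': 203.17810066668102, 'R': array([[-0.84200461,  0.53938717,  0.00947231],
       [ 0.32694647,  0.52418548, -0.78634317],
       [-0.42910866, -0.65900763, -0.61771732]]), 't': array([ 0.52113059, -0.05014132,  1.59789307])}
top {'vertical_fov': 57.66061842054392, 'cx': 325.33655685949014, 'cy': 201.703644096869, 'R': array([[ 0.01902868, -0.99966837,  0.01735098],
       [-0.98353063, -0.02183561, -0.17941766],
       [ 0.17973703, -0.01365114, -0.98361997]]), 't': array([-0.09091043,  0.54279667,  1.13773855])}
wrist {'vertical_fov': 71.94165067013138, 'cx': 320.8659867882317, 'cy': 197.5034401567559, 'R': array([[ 0.22635248,  0.97404279, -0.00228138],
       [ 0.9379876 , -0.21734125,  0.27007783],
       [ 0.26257153, -0.06327269, -0.96283579]]), 't': array([-0.64829373, -0.03549582,  0.37822571])}
```

View pics/a_top.png

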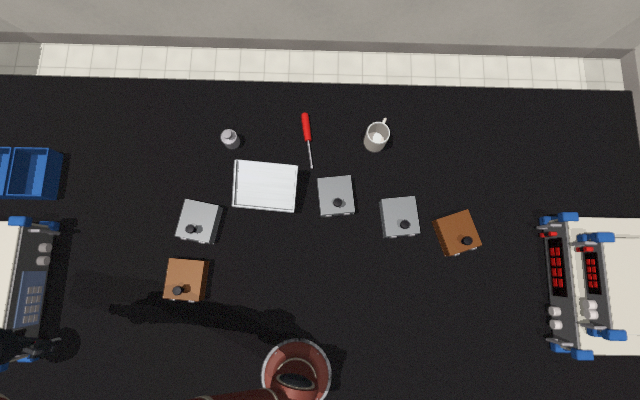

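View pics/a_scene.png

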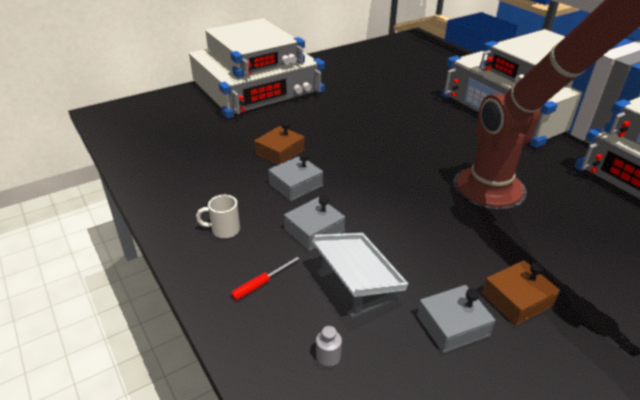

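View pics/a_wrist.png

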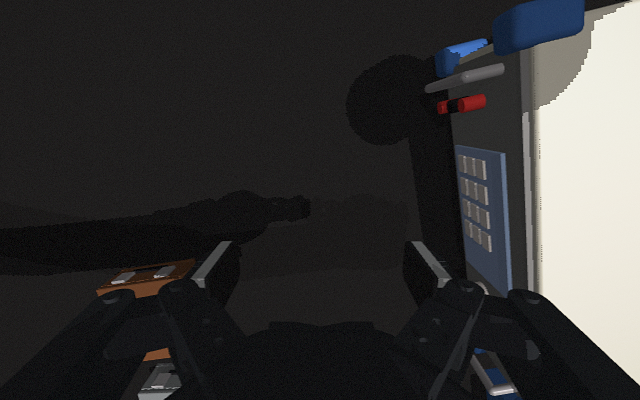

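```bash
cat > h.py <<'E'
import numpy as np, cv2
from plant import ctrl
def K(ci):
    f=200/np.tan(np.radians(ci["vertical_fov"]/2)); return np.array([[f,0,ci["cx"]],[0,f,ci["cy"]],[0,0,1]])
def proj(ci,X):
    X=np.atleast_2d(X); c=X@np.array(ci["R"]).T+np.array(ci["t"]); p=c@K(ci).T; return p[:,:2]/p[:,2:]
def ray(ci,uv,z):
    uv=np.atleast_2d(uv); d=np.c_[uv,np.ones(len(uv))]@np.linalg.inv(K(ci)).T@np.array(ci["R"])
    o=-np.array(ci["R"]).T@np.array(ci["t"]); s=(z-o[2])/d[:,2]; return o+s[:,None]*d
def rectify(ci,im,z,c,half,res=0.0005):
    """orthophoto of plane z; col -> -y, row -> -x (up = +x)"""
    n=int(2*half/res); a=(np.arange(n)+.5)*res-half
    Y,X=np.meshgrid(c[1]-a,c[0]-a)
    P=proj(ci,np.c_[X.ravel(),Y.ravel(),np.full(X.size,z)]).reshape(n,n,2).astype(np.float32)
    return cv2.remap(im,P[:,:,0],P[:,:,1],cv2.INTER_LINEAR)
def save(n,im): cv2.imwrite(f"pics/{n}.png",im[:,:,::-1])
E
python3 - <<'E'
from h import *
im=cv2.imread("pics/a_top.png")[:,:,::-1].copy(); ci=ctrl.camera_info("top")
for n,uv in dict(L=(198,218),M=(336,193),R=(400,213),stand=(265,186),mug=(377,137),weight=(229,139),bR=(458,230),bL=(186,278),drv=(308,140)).items():
    print(n,ray(ci,uv,0.054 if len(n)<3 else 0.075 if n=="stand" else 0.04)[0].round(3))
crop=cv2.resize(im[100:320,150:500],None,fx=2.28,fy=2.28,interpolation=cv2.INTER_CUBIC); save("a_crop",crop)
E
```

```text
L [0.482 0.328 0.054]
M [ 0.574 -0.114  0.054]
R [ 0.512 -0.323  0.054]
stand [0.587 0.116 0.075]
mug [ 0.775 -0.252  0.04 ]
weight [0.755 0.251 0.04 ]
bR [ 0.46  -0.51   0.054]
bL [0.292 0.35  0.054]
drv [ 0.758 -0.017  0.04 ]
```

View pics/a_crop.png

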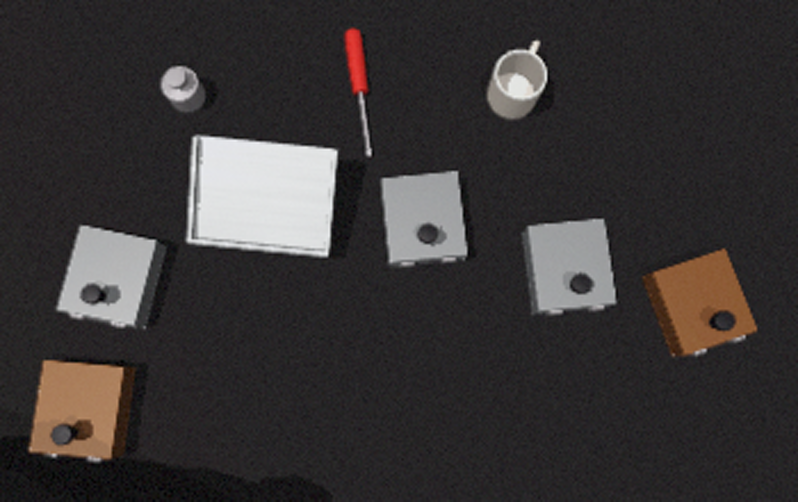

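Run:
```python
from h import *
im=cv2.imread("pics/a_top.png")[:,:,::-1].copy(); ci=ctrl.camera_info("top")
out=[]
for n,c in dict(L=(.482,.328),M=(.574,-.114),R=(.512,-.323),S=(.587,.116)).items():
    r=rectify(ci,im,0.054 if n!='S' else .075,c,0.1 if n!='S' else .14)
    out.append(cv2.resize(r,(390,290) if 0 else (290,290)))
save("a_rect",np.vstack([np.hstack(out[:2]),np.hstack(out[2:])]))
```

```text
(no output)
```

View pics/a_rect.png

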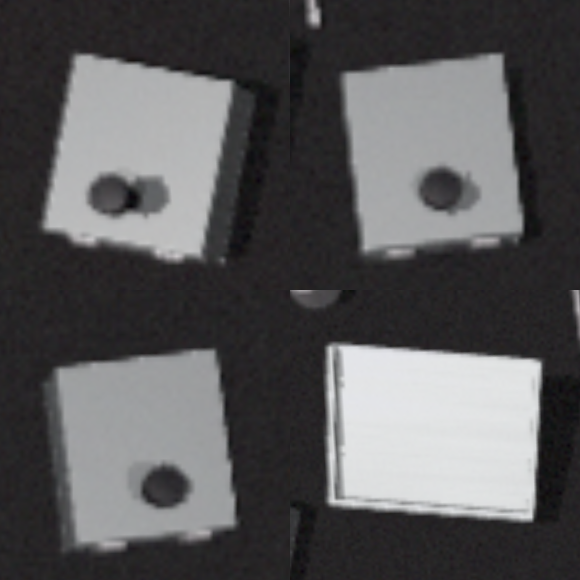

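```bash
cat >> h.py <<'E'
from scipy.optimize import minimize
def fitrect(ci,g,c,yaw,z,lx,ly,ring=0.006):
    a=np.linspace(-lx/2,lx/2,60); b=np.linspace(-ly/2,ly/2,60)
    A,B=np.meshgrid(a,b); I=np.c_[A.ravel(),B.ravel()]
    o=[]
    for d in (0.0015,0.003,0.0045,ring):
        o+= [(s*(lx/2+d),t) for s in(-1,1) for t in b]+[(t,s*(ly/2+d)) for s in(-1,1) for t in a]
    inn=[]
    for d in (0.0015,0.003,0.0045,ring):
        inn+= [(s*(lx/2-d),t) for s in(-1,1) for t in b]+[(t,s*(ly/2-d)) for s in(-1,1) for t in a]
    O=np.array(o);N=np.array(inn)
    def val(p,Q):
        cc,s=np.cos(p[2]),np.sin(p[2]); W=np.c_[p[0]+cc*Q[:,0]-s*Q[:,1],p[1]+s*Q[:,0]+cc*Q[:,1],np.full(len(Q),z)]
        P=proj(ci,W).astype(np.float32); return cv2.remap(g,P[:,0].copy(),P[:,1].copy(),cv2.INTER_LINEAR).mean()
    f=lambda p: val(p,O)-val(p,N)
    best=None
    for dx in(-.006,0,.006):
        for dy in(-.006,0,.006):
            x0=np.array([c[0]+dx,c[1]+dy,yaw])
            r=minimize(f,x0,method="Nelder-Mead",options=dict(initial_simplex=x0+np.vstack([np.zeros(3),np.diag([.006,.006,.05])]),xatol=1e-5,fatol=1e-3))
            if best is None or r.fun<best.fun: best=r
    return best.x,best.fun
E
python3 - <<'E'
from h import *
im=cv2.imread("pics/a_top.png")[:,:,::-1].copy(); ci=ctrl.camera_info("top")
g=np.minimum(cv2.cvtColor(im,cv2.COLOR_RGB2GRAY),130).astype(np.float32)
print(proj(ci,[0,0,0]))
for n,(c,y) in dict(L=((.482,.328),-.2),M=((.574,-.114),.12),R=((.512,-.323),.12)).items():
    p,f=fitrect(ci,g,c,y,.054,.124,.112); 
    k=[p[0]-.032*np.cos(p[2]),p[1]-.032*np.sin(p[2]),.097]
    print(n,p.round(4),f,"knobpx",proj(ci,k).round(1))
g2=cv2.cvtColor(im,cv2.COLOR_RGB2GRAY).astype(np.float32)
# stand outline: tilted plane; use corners
from itertools import product
E
python3 - <<'E'
import cv2
im=cv2.imread("pics/a_top.png")
cv2.imwrite("pics/a_st.png",cv2.resize(im[150:225,222:310],None,fx=8,fy=8,interpolation=cv2.INTER_CUBIC))
E
```

```text
[[296.30379828 375.04882261]]
L [ 0.4738  0.3331 -0.1847] -71.57652282714844 knobpx [[188.8 228.7]]
M [ 0.5682 -0.1121  0.121 ] -74.66411590576172 knobpx [[337.1 201.8]]
R [ 0.503  -0.3237  0.1196] -67.50365447998047 knobpx [[404.7 223.9]]
```

View pics/a_st.png

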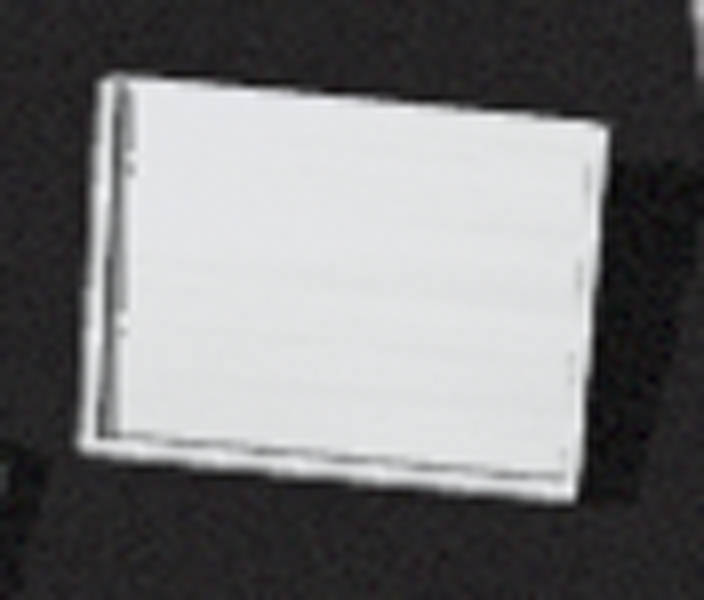

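```bash
cat >> h.py <<'E'
def T_rest(sx,sy,yaw):
    """rest frame from stand xy,yaw"""
    c,s=np.cos(yaw),np.sin(yaw); t=np.radians(20)
    Rz=np.array([[c,-s,0],[s,c,0],[0,0,1]]); Ry=np.array([[np.cos(t),0,-np.sin(t)],[0,1,0],[np.sin(t),0,np.cos(t)]])
    return Rz@Ry, np.array([sx,sy,0])+Rz@np.array([.05,0,.075])
def fitstand(ci,im,p0,th=120):
    g=cv2.cvtColor(im,cv2.COLOR_RGB2GRAY)
    u0=proj(ci,[p0[0]+.05,p0[1],.075])[0]
    x0,y0=(u0-60).astype(int); crop=cv2.resize(g[y0:y0+120,x0:x0+120],None,fx=8,fy=8,interpolation=cv2.INTER_CUBIC)
    n,l=cv2.connectedComponents((crop>th).astype(np.uint8)); 
    cnt,_=cv2.findContours((l==l[480,480]).astype(np.uint8),cv2.RETR_EXTERNAL,cv2.CHAIN_APPROX_NONE)
    M=np.zeros(crop.shape,np.uint8); cv2.fillPoly(M,[max(cnt,key=cv2.contourArea)],1)
    B=np.array([[a,b,c] for a in(-.075,.075) for b in(-.1,.1) for c in(-.002,.014)]); B[(B[:,0]>0),2]=np.where(B[B[:,0]>0,2]>0,.014,0)
    def f(p):
        R,o=T_rest(*p); q=proj(ci,B@R.T+o); q=(q-[x0,y0]+.5)*8-.5
        m=np.zeros_like(M); cv2.fillConvexPoly(m,cv2.convexHull((q*16).astype(np.int32)),1,shift=4); return (m!=M).sum()
    best=None
    for s in (.01,.02,.005):
        x=np.array(p0 if best is None else best.x,float)
        r=minimize(f,x,method="Nelder-Mead",options=dict(initial_simplex=x+np.vstack([np.zeros(3),np.diag([s,s,s*5])]),maxiter=300))
        if best is None or r.fun<best.fun: best=r
    return best.x,best.fun,M.sum()
E
python3 - <<'E'
from h import *
im=cv2.imread("pics/a_top.png")[:,:,::-1].copy(); ci=ctrl.camera_info("top")
p,e,n=fitstand(ci,im,(.537,.116,-.08)); print(p.round(4),e,n)
R,o=T_rest(*p); print(o, proj(ci,np.array([[-.069,.094,0],[-.069,-.094,0],[.075,.1,.014],[.075,-.1,.014]])@R.T+o).round(1))
# driver etc not needed. plan check
from scipy.spatial.transform import Rotation as Ro
E
```

```text
[ 0.5392  0.1204 -0.0792] 2323.0 193137
[0.58899903 0.11640778 0.075     ] [[234.5 203.5]
 [292.1 209.3]
 [234.  159.2]
 [297.3 165.5]]
```

```bash
cat >> h.py <<'E'
from scipy.spatial.transform import Rotation as Ro
CASES=dict(L=(.4738,.3331,-.1847),M=(.5682,-.1121,.121),R=(.503,-.3237,.1196))
STAND=(.5392,.1204,-.0792)
def q_from(R): 
    q=Ro.from_matrix(R).as_quat(); return np.array([q[3],q[0],q[1],q[2]])
def q_down(yaw,sgn=1,tilt=0):
    """jaws along case y; tilt>0: tool z leans to +x (case)"""
    c,s=np.cos(yaw),np.sin(yaw); ex=np.array([c,s,0]); ey=np.array([-s,c,0])
    z=np.sin(tilt)*ex+np.array([0,0,-np.cos(tilt)]); x=sgn*ey; return q_from(np.c_[x,np.cross(z,x),z])
def cpt(case,x,y,z):
    cx,cy,w=CASES[case]; c,s=np.cos(w),np.sin(w); return np.array([cx+c*x-s*y,cy+s*x+c*y,z])
def knob(case,th): 
    return cpt(case,.062-.094*np.cos(th)+.043*np.sin(th),0,.046+.094*np.sin(th)+.043*np.cos(th))
def st():
    o=ctrl.observe(); print("t%.1f"%o["time_s"],"tcp",o["tool_pos"].round(4),"F",np.round(o["ft_force"],1),"w%.4f"%o["width"]); return o
E
python3 - <<'E'
from h import *
for n in CASES:
    for sg in(1,-1):
        q=q_down(CASES[n][2],sg)
        for th in(0,.8,1.65):
            j=ctrl.inverse_kinematics(knob(n,th)-[0,0,.02],q); print(n,sg,th,None if j is None else j.round(2))
        j=ctrl.inverse_kinematics(knob(n,1.65)+[0,0,.12],q); print('up',None if j is None else j.round(2))
        j=ctrl.inverse_kinematics(cpt(n,0,0,.018),q); print('grasp',None if j is None else j.round(2))
E
```

```text
L 1 0 [-0.68  0.68 -0.03  1.86  0.03  0.6   0.66]
L 1 0.8 [-0.61  0.65 -0.01  1.7   0.01  0.79  0.76]
L 1 1.65 [-0.52  0.75 -0.01  1.51  0.01  0.88  0.85]
up [-0.53  0.62  0.02  1.35 -0.01  1.18  0.87]
grasp [-0.63  0.79 -0.03  1.82  0.05  0.54  0.69]
L -1 0 [-1.09  0.78  0.65  1.87 -0.69  0.73 -1.79]
L -1 0.8 [-1.04  0.76  0.73  1.72 -0.62  0.91 -1.81]
L -1 1.65 [-0.9   0.86  0.72  1.52 -0.63  1.01 -1.76]
up [-0.93  0.72  0.8   1.36 -0.52  1.27 -1.86]
grasp [-1.    0.87  0.58  1.83 -0.74  0.67 -1.73]
M 1 0 [ 0.19  0.67 -0.02  1.88  0.02  0.58  1.84]
M 1 0.8 [ 0.11  0.66  0.06  1.68 -0.05  0.8   1.88]
M 1 1.65 [ 0.09  0.78  0.04  1.43 -0.04  0.93  1.83]
up [-0.02  0.67  0.25  1.27 -0.16  1.22  1.93]
grasp [ 0.23  0.79 -0.11  1.82  0.15  0.54  1.71]
M -1 0 [-0.09  0.71  0.41  1.89 -0.46  0.63 -0.84]
M -1 0.8 [-0.26  0.76  0.7   1.7  -0.6   0.91 -0.76]
M -1 1.65 [-0.25  0.89  0.73  1.44 -0.64  1.05 -0.84]
up [-0.28  0.78  0.85  1.28 -0.57  1.33 -0.9 ]
grasp [-0.08  0.82  0.38  1.83 -0.52  0.59 -0.82]
R 1 0 [ 0.51  0.7   0.09  1.81 -0.1   0.63  2.35]
R 1 0.8 [ 0.33  0.7   0.3   1.64 -0.26  0.84  2.43]
R 1 1.65 [ 0.35  0.79  0.16  1.43 -0.15  0.93  2.24]
up [ 0.14  0.72  0.6   1.27 -0.4   1.27  2.43]
grasp [ 0.65  0.81 -0.19  1.76  0.24  0.59  2.01]
R -1 0 [ 0.11  0.84  0.8   1.83 -0.81  0.83 -0.13]
R -1 0.8 [ 0.05  0.82  0.82  1.65 -0.7   0.99 -0.33]
R -1 1.65 [ 0.    0.95  0.9   1.44 -0.79  1.13 -0.41]
up [-0.08  0.95  1.28  1.28 -0.89  1.51 -0.37]
grasp [ 0.28  0.85  0.43  1.77 -0.56  0.64 -0.42]
```

```bash
cat >> h.py <<'E'
SG=dict(L=1,M=1,R=-1)
def openlid(n,th1=1.66,vel=.12):
    q=q_down(CASES[n][2],SG[n]); off=np.array([0,0,.021])
    a=knob(n,0)-off
    o=ctrl.observe()
    ctrl.command_gripper(.07)
    ctrl.goto(a+[0,0,.12],q); hit=ctrl.movel(a,q,vel=.15,force_limit=8); print("hit",hit)
    ctrl.command_gripper(0.0); o=st()
    if not .02<o["width"]<.033: print("NO GRASP"); return False
    for th in np.linspace(0,th1,9)[1:]:
        ctrl.movel(knob(n,th)-off,q,vel=vel)
    st()
    ctrl.command_gripper(.07)
    p=ctrl.observe()["tool_pos"]; ctrl.movel(p+[0,0,.1],q,vel=.2); st()
    return True
E
python3 - <<'E'
from h import *
openlid("L"); save("b_top",ctrl.snapshot("top"))
im=ctrl.snapshot("scene"); save("b_scene",im)
E
```

```text
hit False
t3.4 tcp [0.4423 0.3377 0.0689] F [-1.4 -4.1  5.6] w0.0258
t6.0 tcp [0.5868 0.3108 0.1154] F [ 0.8 -5.2  4.8] w0.0260
t7.2 tcp [0.5841 0.3127 0.2137] F [-0.4  0.1 -0. ] w0.0700
```

View pics/b_scene.png

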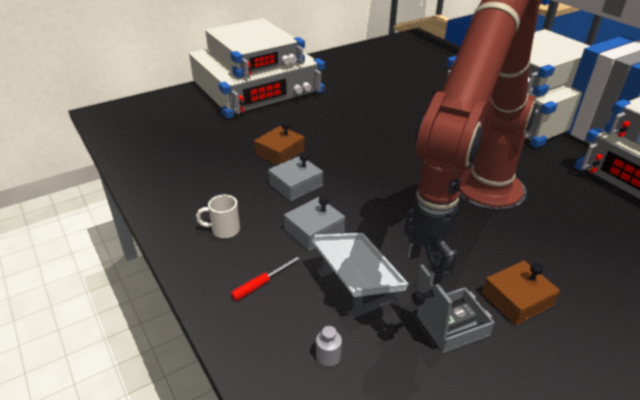

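The left lid stands upright and something with a pale display shows at (462,312). I'll open the other two the same way.

```bash
python3 - <<'E'
from h import *
p=ctrl.observe()["tool_pos"]; ctrl.movel(p+[-.08,0,.05],vel=.25)
if openlid("M"):
    p=ctrl.observe()["tool_pos"]; ctrl.movel(p+[-.08,0,.05],vel=.25)
    print(openlid("R"))
p=ctrl.observe()["tool_pos"]; ctrl.movel(p+[-.13,0,.05],vel=.25); st()
save("c_top",ctrl.snapshot("top")); save("c_scene",ctrl.snapshot("scene"))
E
python3 - <<'E'
import cv2
im=cv2.imread("pics/c_top.png")
cv2.imwrite("pics/c_crop.png",cv2.resize(im[100:320,150:500],None,fx=2.28,fy=2.28,interpolation=cv2.INTER_CUBIC))
E
```

```text
hit False
t11.0 tcp [ 0.537  -0.1174  0.0691] F [-0.6 -1.6  5.9] w0.0257
t13.6 tcp [ 0.6823 -0.0997  0.1156] F [ 2.4 -4.5  4.7] w0.0257
t14.8 tcp [ 0.6794 -0.0975  0.2134] F [-0.9  0.6 -0.8] w0.0698
hit False
t18.6 tcp [ 0.4717 -0.3292  0.0691] F [ 0.9 -2.1  4.5] w0.0260
t21.2 tcp [ 0.6165 -0.3121  0.116 ] F [ 2.4 -4.8  5.7] w0.0258
t22.4 tcp [ 0.615  -0.3088  0.2133] F [0.6 0.5 0.1] w0.0699
True
t23.1 tcp [ 0.4867 -0.3076  0.2619] F [ 0.5  0.4 -0.3] w0.0701
```

View pics/c_crop.png

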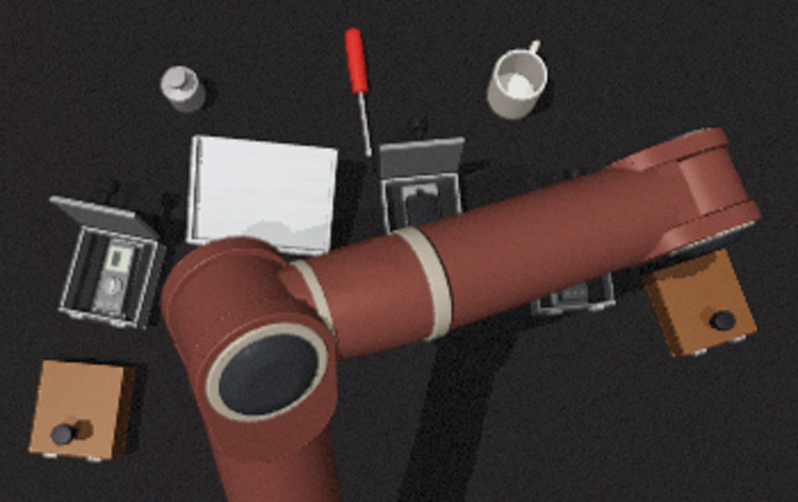

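View pics/c_scene.png

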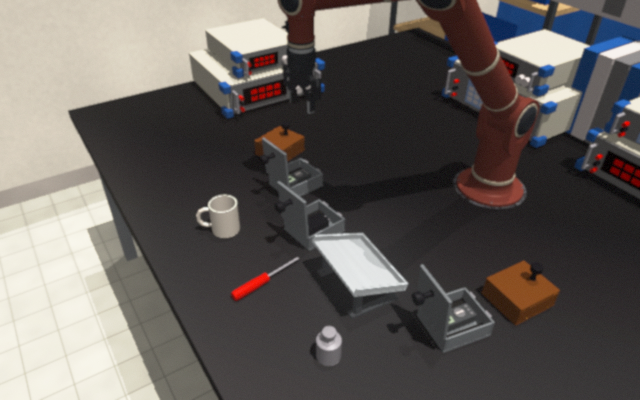

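Left holds a meter (115,275 in the crop); M and R are partly hidden, so I'll use the wrist camera over both.

```bash
python3 - <<'E'
from h import *
for n in "RM":
    q=q_down(CASES[n][2],SG[n])
    ctrl.goto(cpt(n,-.05,0,.30),q)
    print(n,ctrl.camera_info("wrist")["R"][2].round(2))
    im=ctrl.snapshot("wrist"); save("d_"+n,im)
st(); save("d_top",ctrl.snapshot("top"))
E
python3 - <<'E'
import cv2,numpy as np
a=[cv2.resize(cv2.imread(f"pics/d_{n}.png"),None,fx=.62,fy=.62,interpolation=cv2.INTER_AREA) for n in "RM"]
cv2.imwrite("pics/d_RM.png",np.hstack(a))
E
```

```text
R [-0.27 -0.03 -0.96]
M [ 0.27  0.03 -0.96]
t25.2 tcp [ 0.5183 -0.1189  0.2991] F [-0.3 -0.7  0.5] w0.0701
```

View pics/d_RM.png

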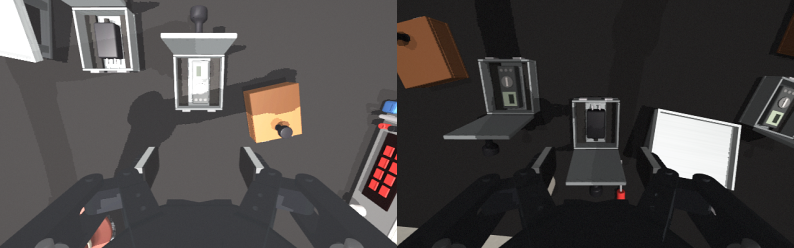

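View pics/d_top.png

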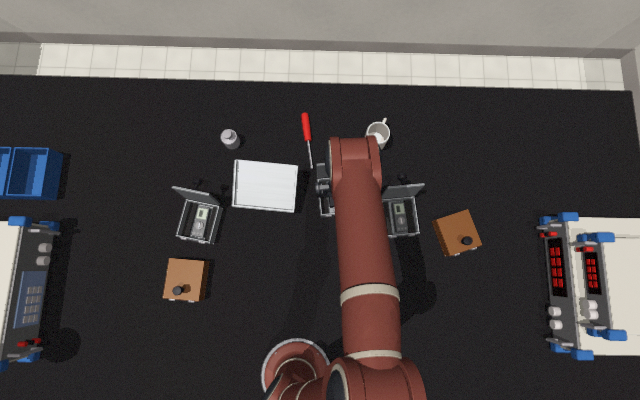

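L (198,222) and R (400,217) hold meters (pale display towards the hinge); M holds the black adapter with prongs. I'll measure meter R closely with the wrist camera.

```bash
cat >> h.py <<'E'
import pickle
def look(n,name,sg,dx=-.06,z=.26):
    q=q_down(CASES[n][2],sg); ctrl.goto(cpt(n,dx,0,z),q); ctrl.hold(.2)
    ci=ctrl.camera_info("wrist"); im=ctrl.snapshot("wrist"); save(name,im); pickle.dump(ci,open(f"pics/{name}.pkl","wb"))
    return ci,im
E
python3 - <<'E'
from h import *
ci,im=look("R","e_R",SG["R"]); st()
cx,cy,w=CASES["R"]
r=rectify(ci,im,.031,(cx,cy),.09); g=np.clip(r.astype(int)*1,0,255).astype(np.uint8)
save("e_Rr",np.hstack([cv2.resize(im,(576,360)),cv2.resize(r,(220,220)) if 0 else cv2.resize(r,(360,360))])[:, :800] if 0 else r)
print(r.shape)
E
```

```text
t27.1 tcp [ 0.4435 -0.3307  0.2598] F [-0.3 -0.1  0.2] w0.0700
(360, 360, 3)
```

View pics/e_R.png

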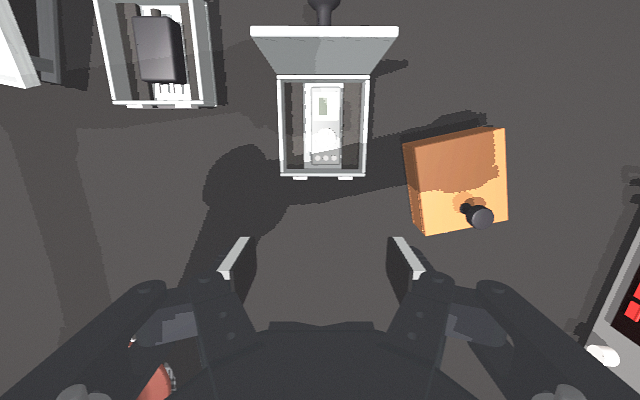

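View pics/e_Rr.png

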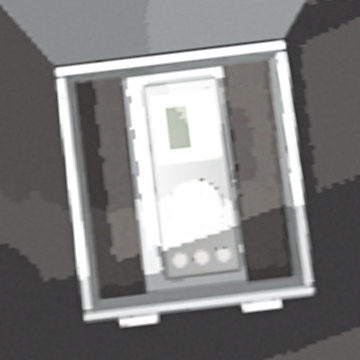

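Run:
```python
from h import *
ci=pickle.load(open("pics/e_R.pkl","rb"))
im=cv2.imread("pics/e_R.png")[:,:,::-1].copy()
P=np.array([cpt("R",a*.062,b*.056,.046) for a,b in((1,1),(1,-1),(-1,-1),(-1,1))])
def box(m,z): 
    c,s=np.cos(m[2]),np.sin(m[2]); return np.array([[m[0]+c*a*.05-s*b*.02,m[1]+s*a*.05+c*b*.02,z] for a,b in((1,1),(1,-1),(-1,-1),(-1,1))])
big=cv2.resize(im[60:200,240:410],None,fx=4,fy=4,interpolation=cv2.INTER_CUBIC)
for Q,col in((P,(255,0,0)),(box((.5037,-.3295,.075),.031),(0,255,0))):
    q=(proj(ci,Q)-[240,60]+.5)*4-.5; cv2.polylines(big,[np.round(q).astype(int)],True,col,1)
save("e_ov",big)
```

```text
(no output)
```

View pics/e_ov.png

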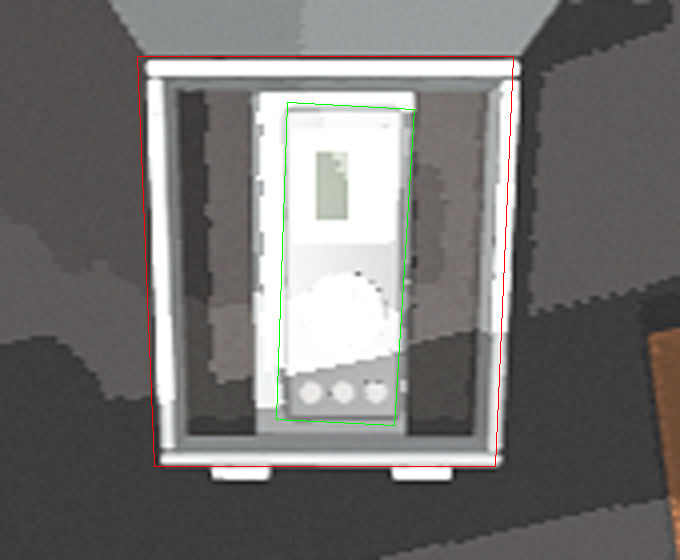

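```bash
cat >> h.py <<'E'
def restpose(x,y,h,sg):
    R,o=T_rest(*STAND); return R@np.array([x,y,h])+o, q_down(STAND[2],sg,np.radians(20))
E
python3 - <<'E'
from h import *
for sg in(1,-1):
  for y in(-.042,.042):
    for h in(.013,.12):
        p,q=restpose(-.014,y,h,sg); j=ctrl.inverse_kinematics(p,q); print(sg,y,h,p.round(3),None if j is None else j.round(2))
mx,my,yw=*cpt("R",0,-.005,0)[:2],.105
q=q_down(yw,-1)
ctrl.command_gripper(.054)
ctrl.goto([mx,my,.12],q); 
print(ctrl.movel([mx,my,.018],q,vel=.1,force_limit=6)); st()
save("f_w",ctrl.snapshot("wrist"))
E
```

```text
1 -0.042 0.013 [0.568 0.076 0.082] [-0.37  0.62  0.21  2.1  -0.19  0.1   1.46]
1 -0.042 0.12 [0.532 0.079 0.183] [-0.5   0.4   0.34  2.1  -0.11  0.32  1.38]
1 0.042 0.013 [0.575 0.16  0.082] [-0.59  0.65  0.31  2.03 -0.22  0.17  1.33]
1 0.042 0.12 [0.538 0.163 0.183] [-0.73  0.45  0.43  2.03 -0.1   0.38  1.21]
-1 -0.042 0.013 [0.568 0.076 0.082] [-0.59  0.67  0.55  2.11 -1.23  0.25 -0.67]
-1 -0.042 0.12 [0.532 0.079 0.183] [-0.99  0.66  1.18  2.11 -1.1   0.64 -0.77]
-1 0.042 0.013 [0.575 0.16  0.082] [-0.91  0.8   0.86  2.04 -1.28  0.46 -0.82]
-1 0.042 0.12 [0.538 0.163 0.183] [-1.15  0.73  1.22  2.04 -1.07  0.69 -0.99]
False
t29.3 tcp [ 0.5039 -0.3292  0.0187] F [-0.2  0.  -0.5] w0.0539
```

View pics/f_w.png

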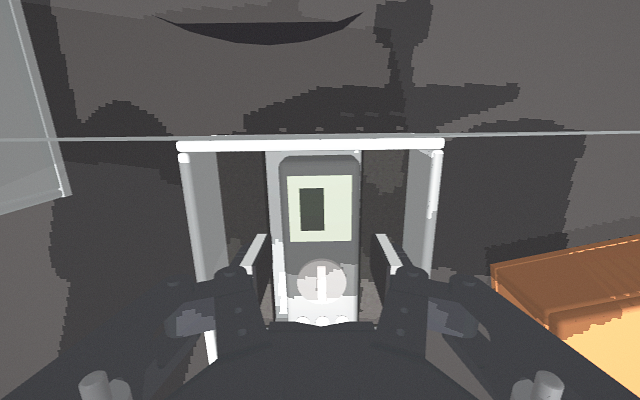

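The meter sits between the pads (display at 320,208, meter edges 275–360). Grip and carry.

Run:
```python
from h import *
ctrl.command_gripper(0.0); o=st()
if o["width"]>.035:
    p=o["tool_pos"]; ctrl.movel([p[0],p[1],.06],vel=.08); ctrl.movel([p[0],p[1],.22],vel=.15); st()
    save("g_w",ctrl.snapshot("wrist"))
    p,q=restpose(-.013,-.042,.13,-1); print(ctrl.inverse_kinematics(p,q).round(2))
```

```text
t29.6 tcp [ 0.504  -0.3292  0.0191] F [-0.7 -0.1  5.3] w0.0382
t31.5 tcp [ 0.5037 -0.3285  0.2189] F [-0.4  0.  -2. ] w0.0380
[-1.01  0.64  1.2   2.11 -1.06  0.65 -0.81]
```

View pics/g_w.png

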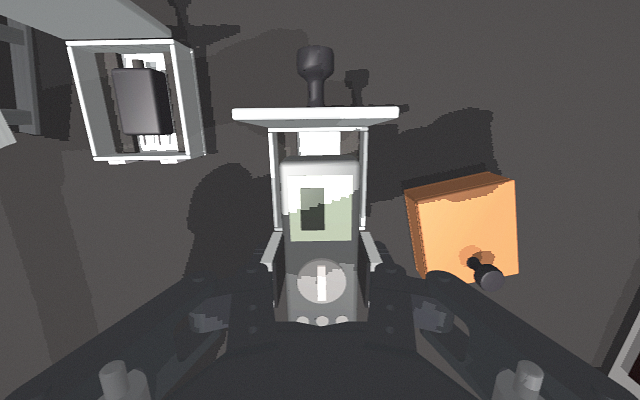

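```bash
cat >> h.py <<'E'
def place(y,sg,x=-.013,grasp_h=.0135):
    p,q=restpose(x,y,.13,sg); ctrl.goto(p,q); o=st()
    p,q=restpose(x,y,grasp_h+.012,sg); ctrl.movel(p,q,vel=.1)
    p,q=restpose(x,y,grasp_h-.003,sg); print("touch",ctrl.movel(p,q,vel=.03,force_limit=4)); st()
E
python3 - <<'E'
from h import *
p=ctrl.observe()["tool_pos"]; ctrl.goto([.45,-.12,.27],q_down(0,-1)); print(st()["joint_positions"].round(2))
place(-.042,-1)
save("h_w",ctrl.snapshot("wrist"));save("h_s",ctrl.snapshot("scene"))
E
```

```text
t32.4 tcp [ 0.4504 -0.121   0.2702] F [ 0.4 -0.5 -1.4] w0.0381
[-0.6   0.55  1.27  1.89 -0.58  1.14 -0.68]
t33.3 tcp [0.5302 0.0766 0.1935] F [-0.1 -0.2 -1.8] w0.0384
touch True
t35.0 tcp [0.5688 0.0762 0.084 ] F [-1.7  1.   5.9] w0.0385
```

View pics/h_w.png

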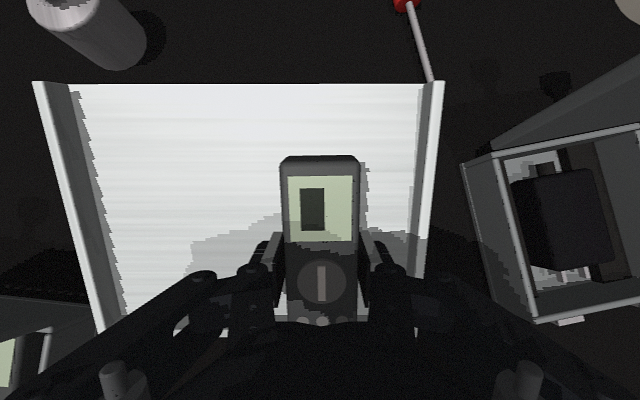

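View pics/h_s.png

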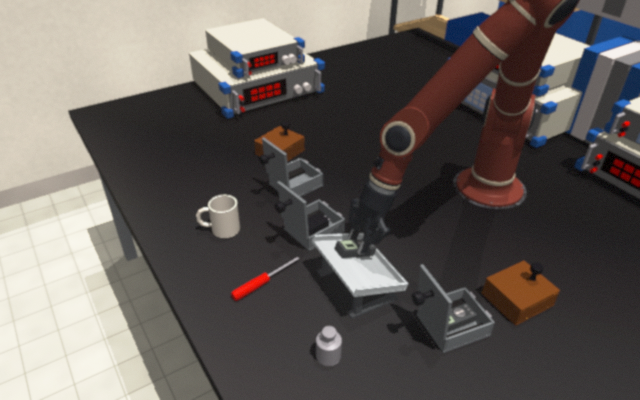

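Meter touches down on the plate, aligned, with a clear gap to the right cheek (425). Release.

Run:
```python
from h import *
ctrl.command_gripper(.052); ctrl.hold(.2)
o=st(); R,_=T_rest(*STAND)
ctrl.movel(o["tool_pos"]+R[:,2]*.10,vel=.15); st()
save("i_w",ctrl.snapshot("wrist"))
ci,im=look("L","i_L",-1) if ctrl.inverse_kinematics(cpt("L",-.06,0,.26),q_down(CASES["L"][2],-1)) is not None else (None,None)
st(); save("i_top",ctrl.snapshot("top"))
```

```text
t35.5 tcp [0.5675 0.0764 0.0824] F [ 0.4 -1.5 -0. ] w0.0520
t36.4 tcp [0.5332 0.0794 0.1758] F [-0.1 -0.2 -1.4] w0.0520
t37.8 tcp [0.4153 0.343  0.26  ] F [-0.4  0.3 -0. ] w0.0519
```

View pics/i_w.png

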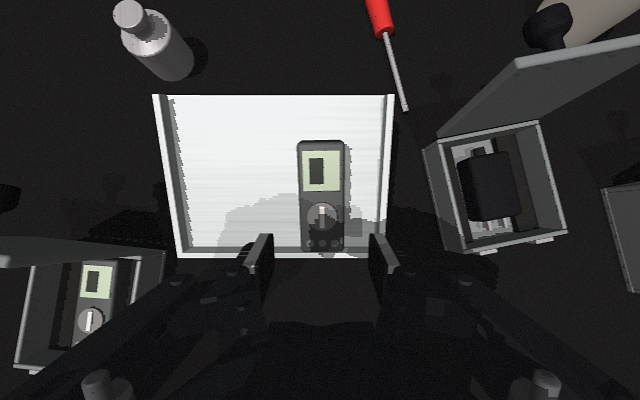

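View pics/i_L.png

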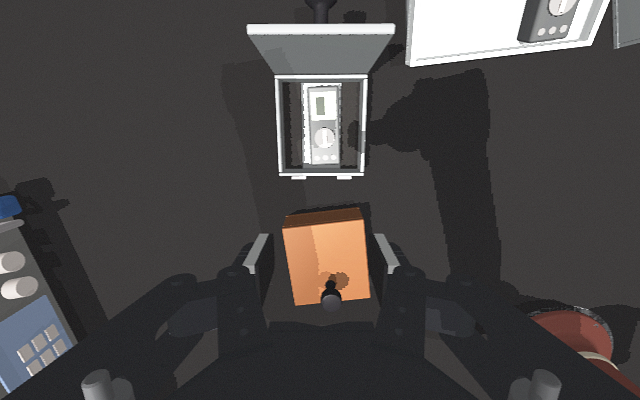

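View pics/i_top.png

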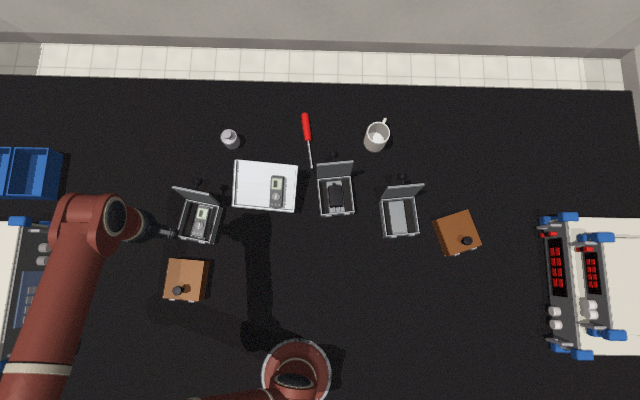

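Meter R lies on the rest near (277,190), display uphill. Now a close overlay for meter L.

Run:
```python
from h import *
ci=pickle.load(open("pics/i_L.pkl","rb"))
im=cv2.imread("pics/i_L.png")[:,:,::-1].copy()
P=np.array([cpt("L",a*.062,b*.056,.046) for a,b in((1,1),(1,-1),(-1,-1),(-1,1))])
Q=np.array([cpt("L",a*.05,b*.02,.031) for a,b in((1,1),(1,-1),(-1,-1),(-1,1))])
big=cv2.resize(im[60:200,240:410],None,fx=4,fy=4,interpolation=cv2.INTER_CUBIC)
for Q,col in((P,(255,0,0)),(Q,(0,255,0))):
    q=(proj(ci,Q)-[240,60]+.5)*4-.5; cv2.polylines(big,[np.round(q).astype(int)],True,col,1)
save("i_ov",big)
```

```text
(no output)
```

View pics/i_ov.png

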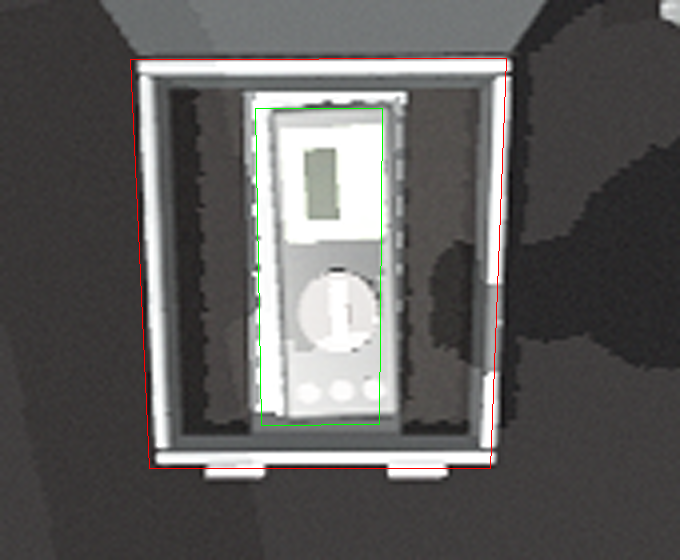

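Run:
```python
from h import *
m=cpt("L",.001,-.004,0); q=q_down(-.141,-1)
ctrl.command_gripper(.054)
ctrl.goto([m[0],m[1],.12],q)
print(ctrl.movel([m[0],m[1],.018],q,vel=.1,force_limit=6)); st()
save("j_w",ctrl.snapshot("wrist"))
```

```text
False
t39.9 tcp [0.4747 0.3291 0.0187] F [0.8 0.  0.3] w0.0540
```

View pics/j_w.png

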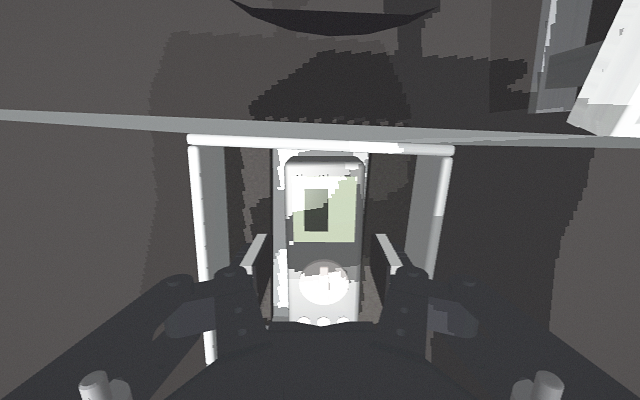

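Run:
```python
from h import *
ctrl.command_gripper(0.0); o=st()
if o["width"]>.035:
    p=o["tool_pos"]; ctrl.movel([p[0],p[1],.06],vel=.08); ctrl.movel([p[0],p[1],.25],vel=.15); o=st()
    if o["width"]>.035:
        ctrl.goto([.44,.2,.27],q_down(-.08,-1))
        place(.042,-1)
        save("k_w",ctrl.snapshot("wrist"))
```

```text
t40.2 tcp [0.4746 0.3291 0.019 ] F [-0.7 -0.5  6. ] w0.0383
t42.3 tcp [0.4739 0.3291 0.249 ] F [-0.3  0.1 -2.9] w0.0380
t43.5 tcp [0.5359 0.1642 0.1924] F [ 0.8 -0.2 -2.5] w0.0381
touch True
t45.2 tcp [0.5754 0.1599 0.084 ] F [-2.3 -0.   5.8] w0.0383
```

View pics/k_w.png

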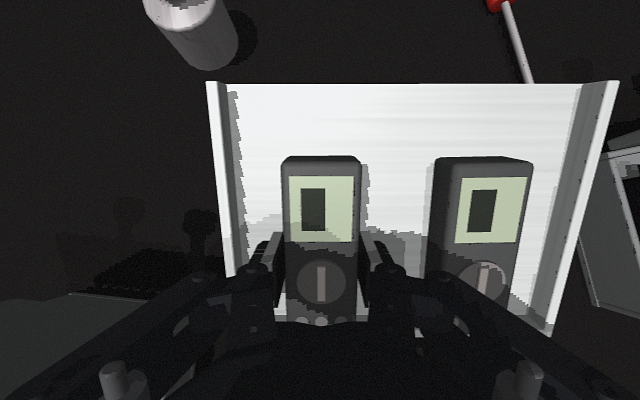

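Both aligned side by side. Release and check.

```bash
cat >> h.py <<'E'
def closelid(n,th1=1.66,vel=.12):
    sg=SGC[n]; q=q_down(CASES[n][2],sg); off=np.array([0,0,.019]); a=knob(n,th1)-off
    ctrl.command_gripper(.07)
    ctrl.goto(a+[0,0,.1],q); print("hit",ctrl.movel(a,q,vel=.12,force_limit=6))
    ctrl.command_gripper(0.0); o=st()
    if not .012<o["width"]<.033: print("NO GRASP"); return False
    for th in np.linspace(th1,0,9)[1:-1]: ctrl.movel(knob(n,th)-off,q,vel=vel)
    print("shut contact",ctrl.movel(knob(n,0)-off-[0,0,.004],q,vel=.05,force_limit=12)); st()
    ctrl.command_gripper(.07); p=ctrl.observe()["tool_pos"]; ctrl.movel(p+[0,0,.12],q,vel=.2)
    return True
SGC=dict(L=1,M=-1,R=-1)
E
python3 - <<'E'
from h import *
ctrl.command_gripper(.052); ctrl.hold(.2)
o=st(); R,_=T_rest(*STAND)
ctrl.movel(o["tool_pos"]+R[:,2]*.11,vel=.15); st()
save("l_w",ctrl.snapshot("wrist"))
p=ctrl.observe()["tool_pos"]; ctrl.movel([.42,p[1],.27],q_down(0,-1),vel=.25)
for n in "LMR":
    a=knob(n,1.66)+[0,0,.081]; print(n,[None if (j:=ctrl.inverse_kinematics(a,q_down(CASES[n][2],s))) is None else j.round(2) for s in(1,-1)])
E
```

```text
t45.7 tcp [0.574  0.1602 0.0826] F [-1.4  0.9  0.8] w0.0520
t46.6 tcp [0.5361 0.1634 0.1853] F [ 0.3 -0.3  0.3] w0.0521
L [array([-0.64,  0.66,  0.21,  1.4 , -0.15,  1.1 ,  0.98]), array([-1.03,  0.86,  1.07,  1.42, -0.76,  1.31, -1.67])]
M [array([ 0.61,  0.93, -1.15,  1.3 ,  0.83,  1.42,  1.21]), array([-0.3 ,  0.83,  0.88,  1.33, -0.63,  1.27, -0.85])]
R [array([ 0.93,  0.93, -1.15,  1.29,  0.83,  1.42,  1.53]), array([ 0.03,  0.82,  0.85,  1.33, -0.62,  1.26, -0.55])]
```

View pics/l_w.png

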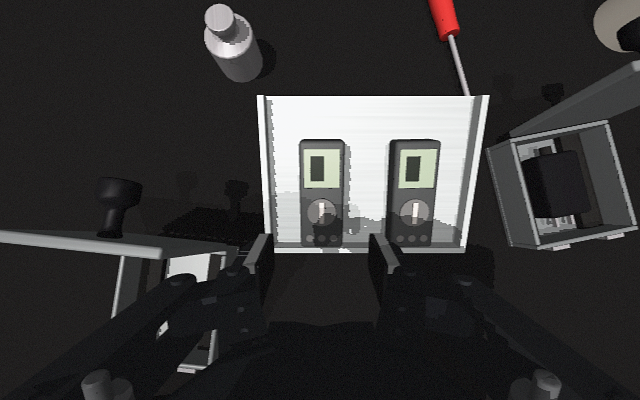

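Both meters lie flat side by side (322,190; 414,190). Shut L first.

Run:
```python
from h import *
ctrl.goto(cpt("L",-.06,0,.3),q_down(CASES["L"][2],1))
print(closelid("L")); st()
save("m_s",ctrl.snapshot("scene"))
```

```text
hit False
t51.8 tcp [0.5857 0.3109 0.1175] F [-0.4 -2.5  3.7] w0.0260
shut contact True
t54.5 tcp [0.4422 0.3377 0.0694] F [-1.  -0.7  6.2] w0.0254
True
t55.8 tcp [0.4409 0.3346 0.1871] F [ 0.8 -0.6 -0.3] w0.0702
```

View pics/m_s.png

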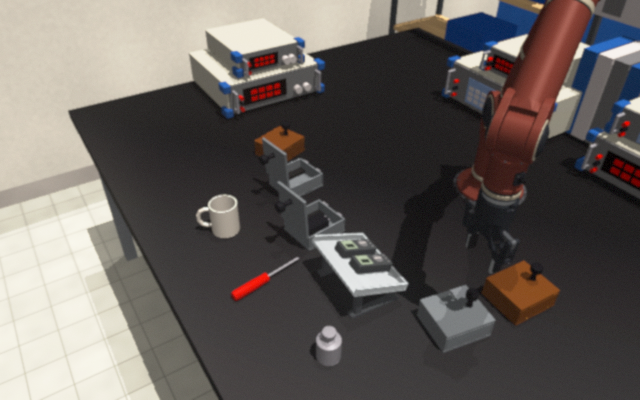

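Run:
```python
from h import *
p=ctrl.observe()["tool_pos"]; ctrl.movel([p[0]-.03,p[1],.3],vel=.25)
ctrl.goto(cpt("M",-.08,0,.3),q_down(CASES["M"][2],-1)); st()
save("n_w",ctrl.snapshot("wrist"))
if closelid("M"):
    p=ctrl.observe()["tool_pos"]; ctrl.movel([p[0]-.03,p[1],.28],vel=.25)
    ctrl.goto(cpt("R",-.08,0,.3),q_down(CASES["R"][2],-1))
    print(closelid("R"))
p=ctrl.observe()["tool_pos"]; ctrl.movel([p[0]-.02,p[1],.28],vel=.25)
st(); save("n_s",ctrl.snapshot("scene"))
```

```text
t58.1 tcp [ 0.4891 -0.1206  0.2994] F [-0.1  0.7  0.2] w0.0700
hit False
t60.7 tcp [ 0.6812 -0.0999  0.1178] F [ 0.4 -3.   1.9] w0.0260
shut contact True
t63.5 tcp [ 0.5374 -0.1174  0.0696] F [-0.9  0.6  6.7] w0.0255
hit False
t68.7 tcp [ 0.616  -0.3122  0.118 ] F [ 1.1 -3.6  1.8] w0.0256
shut contact True
t71.4 tcp [ 0.4723 -0.3291  0.07  ] F [-0.4  0.2  5.4] w0.0258
True
t73.2 tcp [ 0.4512 -0.3301  0.2793] F [-0.2  0.2 -0.5] w0.0699
```

View pics/n_w.png

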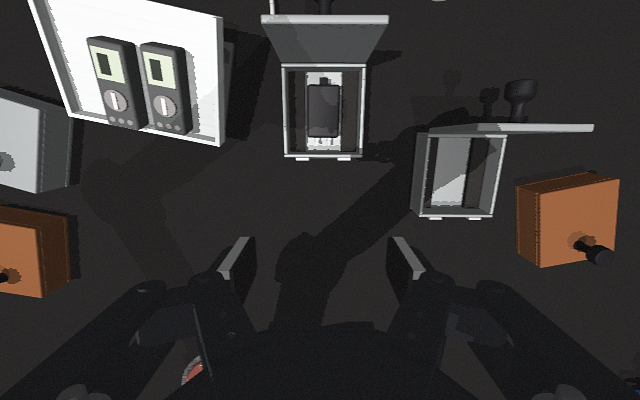

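View pics/n_s.png

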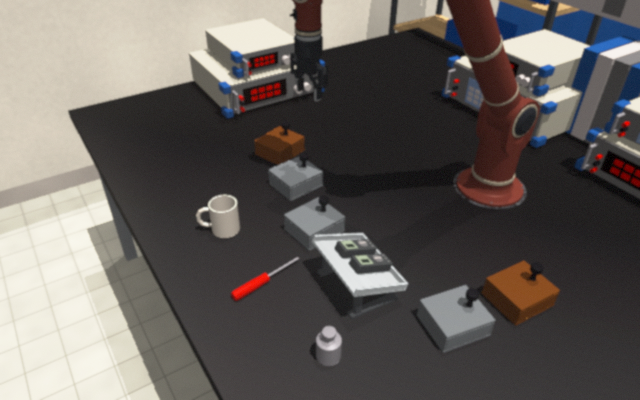

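In n_w the two meters are much closer together than I placed them, so one was knocked. Looking from above the rest.

Run:
```python
from h import *
# press R knob shut for certainty while here
ctrl.command_gripper(0.0)
def press(n):
    q=q_down(CASES[n][2],-1); k=knob(n,0); ctrl.goto(k+[0,0,.06],q); h=ctrl.movel(k+[0,0,-.002],q,vel=.06,force_limit=10); o=st(); ctrl.movel(k+[0,0,.1],q,vel=.2); print(n,h)
press("R"); press("M")
q=q_down(STAND[2],-1); ctrl.goto([.47,.125,.30],q); ctrl.hold(.2)
ci=ctrl.camera_info("wrist"); im=ctrl.snapshot("wrist"); save("o_w",im); pickle.dump(ci,open("pics/o_w.pkl","wb")); st()
save("o_t",ctrl.snapshot("top"))
```

```text
t75.3 tcp [ 0.4709 -0.3272  0.0976] F [-1.1  1.4  8.5] w-0.0002
R True
t77.6 tcp [ 0.536  -0.1158  0.0976] F [-1.1  1.4  8.6] w-0.0002
M True
t79.5 tcp [0.4702 0.1239 0.2998] F [ 0.4  0.5 -0.1] w-0.0002
```

View pics/o_w.png

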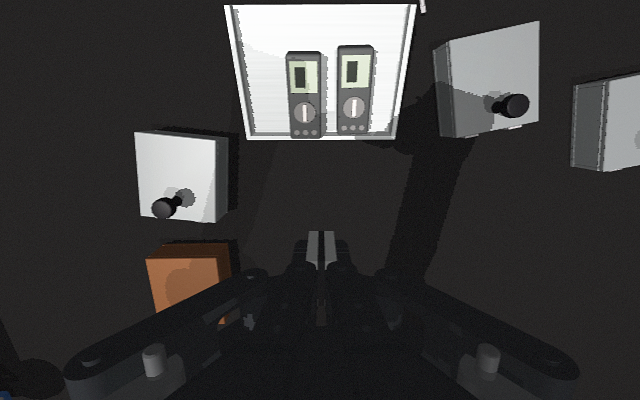

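Run:
```python
from h import *
im=cv2.imread("pics/o_w.png")[:,:,::-1].copy(); ci=pickle.load(open("pics/o_w.pkl","rb"))
big=cv2.resize(im[0:145,215:425],None,fx=3.8,fy=3.8,interpolation=cv2.INTER_CUBIC)
R,o=T_rest(*STAND)
def poly(Q,c):
    q=(proj(ci,np.array(Q)@R.T+o)-[215,0]+.5)*3.8-.5; cv2.polylines(big,[np.round(q).astype(int)],True,c,1)
poly([(-.069,-.094,0),(-.069,.094,0),(.075,.094,0),(.075,-.094,0)],(255,0,0))
save("o_z",big)
```

```text
(no output)
```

View pics/o_z.png

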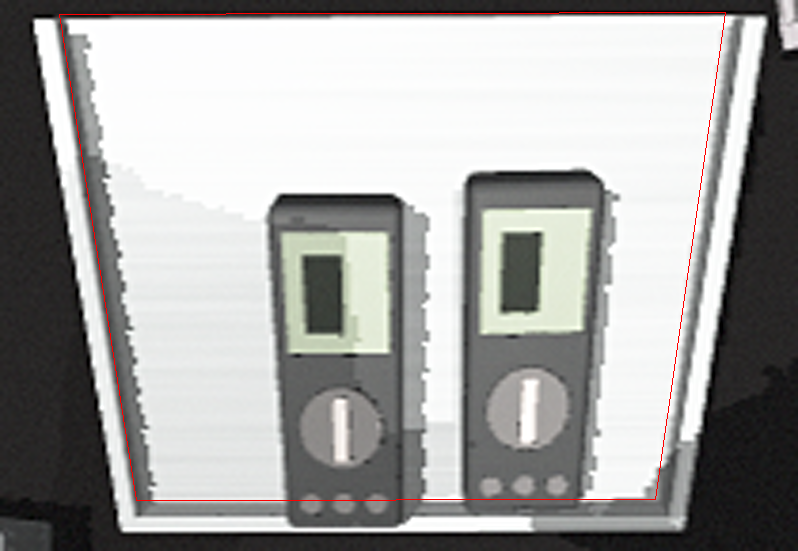

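Run:
```python
from h import *
im=cv2.imread("pics/o_w.png")[:,:,::-1].copy(); ci=pickle.load(open("pics/o_w.pkl","rb"))
R,o=T_rest(*STAND)
cam=-ci["R"].T@ci["t"]; print("cam in rest",(R.T@(cam-o)).round(3))
def rr(uv,h):
    d=ci["R"].T@np.linalg.inv(K(ci))@np.r_[uv,1]; c=R.T@(cam-o); d=R.T@d; return (c+d*(h-c[2])/d[2]).round(4)
z=lambda x,y:((x+.5)/3.8-.5+215,(y+.5)/3.8-.5)
for nm,pts in dict(left=[(272,222),(402,205),(409,520),(291,522)],right=[(468,185),(605,185),(582,503),(466,505)]).items():
    for p in pts: print(nm,rr(z(*p),.026),rr(z(*p),.0))
# lip top inner/outer, measured
for p in [(150,512),(650,512),(125,530),(685,528)]: print("lip",rr(z(*p),.014))
for p in [(38,20),(765,18)]: print("cheek top outer",rr(z(*p),.014))
```

```text
cam in rest [ 0.078 -0.003  0.362]
left [0.0258 0.035  0.026 ] [0.0218 0.0379 0.    ]
left [ 0.0301 -0.0027  0.026 ] [ 0.0265 -0.0027  0.    ]
left [-0.0659 -0.0048  0.026 ] [-0.077  -0.0049  0.    ]
left [-0.0665  0.0355  0.026 ] [-0.0777  0.0384  0.    ]
right [ 0.0352 -0.0214  0.026 ] [ 0.0319 -0.0229  0.    ]
right [ 0.0351 -0.0604  0.026 ] [ 0.0318 -0.0649  0.    ]
right [-0.06   -0.0631  0.026 ] [-0.0706 -0.0678  0.    ]
right [-0.0606 -0.024   0.026 ] [-0.0713 -0.0257  0.    ]
lip [-0.0678  0.0861  0.014 ]
lip [-0.0683 -0.0895  0.014 ]
lip [-0.0746  0.0959  0.014 ]
lip [-0.0743 -0.1027  0.014 ]
cheek top outer [0.0738 0.0963 0.014 ]
cheek top outer [ 0.0738 -0.1016  0.014 ]
```

The left meter was knocked about 26 mm sideways. It is still flat and square on the face: rest y −0.005..+0.035, low end at −0.066 against the lip at −0.069. The right one is at y −0.063..−0.021. No repair is needed. Press L's knob as for the others, then take a final look.

Run:
```python
from h import *
n="L"; q=q_down(CASES[n][2],-1); k=knob(n,0); ctrl.goto(k+[0,0,.08],q); h=ctrl.movel(k+[0,0,-.002],q,vel=.06,force_limit=10); o=st(); ctrl.movel(k+[0,0,.15],q,vel=.2)
ctrl.goto([.15,.6,.3],q_down(1.2,-1)) if ctrl.inverse_kinematics([.15,.6,.3],q_down(1.2,-1)) is not None else None
ctrl.hold(.5); st()
t=ctrl.snapshot("top"); s=ctrl.snapshot("scene"); save("p_t",t)
save("p_tc",cv2.resize(t[100:320,150:500],None,fx=2.28,fy=2.28,interpolation=cv2.INTER_CUBIC)); save("p_s",s)
```

```text
t81.6 tcp [0.4422 0.3388 0.0976] F [-2.  -0.4  7.5] w0.0001
t84.5 tcp [0.1501 0.6    0.3   ] F [-0.5 -1.   1.4] w0.0001
```

View pics/p_tc.png

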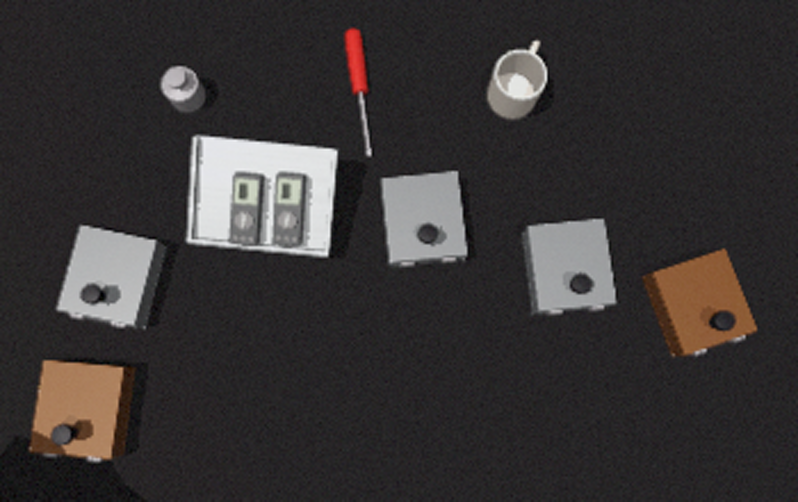

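View pics/p_s.png

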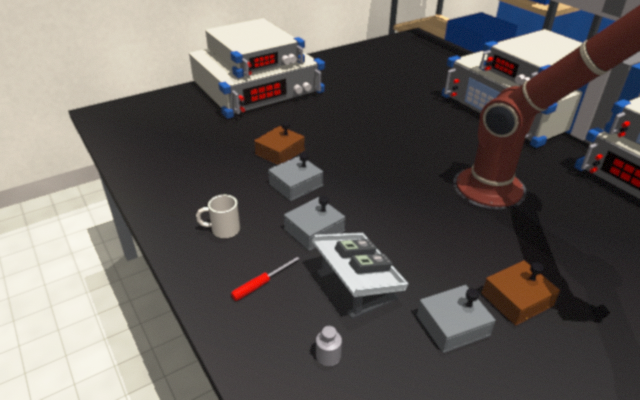

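All three grey lids are shut, both meters lie display uphill on the rest at (247,208) and (290,208), and the bystanders haven't moved. Handing in.

Run:
```python
from plant import ctrl
print(ctrl.job_done())
```

```text
the job is handed in; nothing more can be done
None
```

The job is done and handed in at about 85 s of the 200 s allowed.

- **Contents:** With all three grey lids open, the left and right cases each held a meter, and the middle case held the mains adapter, which I left there.
- **Meters:** Both lie flat on the sloped rest, display up and display end uphill, side by side with about a 17 mm gap.
- **Knock:** Between placing and the last check, the left meter was knocked about 26 mm sideways. It stayed flat, in line with the slope and fully on the face, so I left it. Its low end measured 3 mm from the lip.
- **Lids:** All three are shut. Pressing each knob stopped at the same 97.6 mm, which fits the shut height of 97 mm.
- **Bystanders:** In the last pictures the mug, screwdriver, weight and both brown look-alike cases are where they started, and the robot touches nothing.

One check disagreed slightly: the wrist camera placed the cases about 2 mm off from the top camera, which is within the stated calibration and caused no trouble.

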